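# Clamp a kiln door window evenly

### The job

The new glass in the kiln door must be clamped evenly or it cracks. First lay the paddle that was left on the glass flat in the tool tray. Then tighten the four T-handle nuts clockwise in crisscross order, corner to opposite corner, in two passes: in the first pass turn every nut to about half-way to its stop, in the second turn every nut up to its stop; do not shift the jar, the wrench or the rod rest.

Things in the scene. Friction and masses are not known exactly. Their poses are not given: they have to be found in the camera images.
- kiln_door: Blue steel kiln door, 270 x 270 mm, lying flat and fixed on the bench; origin at the centre of its underside on the bench, z up. Its own x axis points away from the robot ('far'), y to the left, turned by up to 0.4 rad. In its middle is a brownish glass pane, 110 (x) by 114 mm (y), top at 50 mm height, held by a flat steel frame, top at 54 mm, with four T-handle nuts at its corners: centres at x = +-80, y = +-75 mm.
- paddle: Loose glassworker's paddle, about 0.16 kg, 180 mm long: a dark graphite plate 80 x 60 x 12 mm (its own x from +10 to +90 mm) with a wooden handle, square 24 x 24 mm, 150 mm long (x from -90 to +60 mm, 12 to 36 mm above the plate's underside). Origin at mid-length, level with the plate's underside; x points along it to the plate end. It starts with the plate flat on the door's glass pane and the handle reaching over the frame to the right.
- paddle_grip (a point): Point to grasp the paddle: middle of the handle's 24 x 24 mm section, 20 mm behind the plate's edge (paddle x = -10 mm, 24 mm above the plate's underside); x along the handle to the plate end. The handle's lower face is 12 mm above whatever the plate lies on; the steel frame is 4 mm higher than the glass.
- tray: Open aluminium tool tray fixed on the bench to the left of the door, 250 (its own x) by 130 mm (y), 22 mm high, walls and floor 5 mm thick (inner floor 240 x 120 mm at 5 mm height); origin at the centre of its underside.
- bar_far_left (a point): Centre of the T-handle bar of the far left nut, 99 mm above the bench. The bar is dark steel, level, 100 mm long, 16 mm wide, 18 mm high; its length lies along this point's y axis and turns with the nut. Below the bar is only a 13 mm thick stem for 28 mm, then a 36 mm wide flange, top at 62 mm height.
- nut_far_left (a joint): Turn of the far left nut in rad, growing clockwise seen from above: 0 = fully loose (bar along the door's y axis), 1.571 = tight, at its stop (bar along the door's x axis); starts between 0 and 0.3. It stays where it is left (friction 0.15 N m) and does not rise or sink.
- bar_near_left (a point): Centre of the T-handle bar of the near left nut, 99 mm above the bench. The bar is dark steel, level, 100 mm long, 16 mm wide, 18 mm high; its length lies along this point's y axis and turns with the nut. Below the bar is only a 13 mm thick stem for 28 mm, then a 36 mm wide flange, top at 62 mm height.
- nut_near_left (a joint): Turn of the near left nut in rad, growing clockwise seen from above: 0 = fully loose (bar along the door's y axis), 1.571 = tight, at its stop (bar along the door's x axis); starts between 0 and 0.3. It stays where it is left (friction 0.15 N m) and does not rise or sink.
- bar_near_right (a point): Centre of the T-handle bar of the near right nut, 99 mm above the bench. The bar is dark steel, level, 100 mm long, 16 mm wide, 18 mm high; its length lies along this point's y axis and turns with the nut. Below the bar is only a 13 mm thick stem for 28 mm, then a 36 mm wide flange, top at 62 mm height.
- nut_near_right (a joint): Turn of the near right nut in rad, growing clockwise seen from above: 0 = fully loose (bar along the door's y axis), 1.571 = tight, at its stop (bar along the door's x axis); starts between 0 and 0.3. It stays where it is left (friction 0.15 N m) and does not rise or sink.
- bar_far_right (a point): Centre of the T-handle bar of the far right nut, 99 mm above the bench. The bar is dark steel, level, 100 mm long, 16 mm wide, 18 mm high; its length lies along this point's y axis and turns with the nut. Below the bar is only a 13 mm thick stem for 28 mm, then a 36 mm wide flange, top at 62 mm height.
- nut_far_right (a joint): Turn of the far right nut in rad, growing clockwise seen from above: 0 = fully loose (bar along the door's y axis), 1.571 = tight, at its stop (bar along the door's x axis); starts between 0 and 0.3. It stays where it is left (friction 0.15 N m) and does not rise or sink.
- frit_jar: Bystander: green glass jar with a steel lid, 70 mm wide, 100 mm high; origin under its centre.
- wrench: Bystander: steel wrench 190 mm long, lying on the bench at the right; origin under its centre.
- rod_rest: Bystander: dark steel rest for glass rods, 160 mm long, with four short posts, 42 mm high; origin under its centre.
Mind the look-alikes: they are no part of the job. Leave any green look-alike of the paddle alone.

How it is judged:
By the outcome, as a careful person would: the job done as asked, in the order asked, and still so for the second after the job is handed in, with the robot touching nothing.
It also fails if it takes over 72 s, if anything falls off the work surface, if the arm or the gripper's body presses on something with over 40 N, if the wrist force passes 120 N, or if a joint passes its speed limit or range.

### The arm

A 6-joint arm with a two-finger parallel gripper is mounted at the origin on the work surface. World frame = base frame: x ahead of the robot, y to its left, z up, the work surface at z = 0. Lengths are in mm, angles in rad, forces in N, time in s.
With the tool pointing down it reaches from about 300 to 775 mm from the base axis. Payload 14.6 kg.
Tool frame: the origin (TCP) lies midway between the tips of the shut fingers; the grasp point (between the pads) lies 19 mm behind it; z points along the fingers, x is the direction in which the jaws open and shut, and the axes are right-handed (so a half turn about z gives the same grasp; the last joint's range is limited). The gripper opens to 94 mm and grips with 3 to 60 N. Pads are 16 mm wide; open, the fingers measure 119 mm over their backs; the gripper's body (75 mm by 177 mm) begins 78 mm behind the grasp point.
Start: joints at [-1.246, 0.3, 1.521, -0, 1.321, -0.067], TCP at [210.011, -508.315, 205.446] pointing down, gripper open.
Joint ranges: [-3.03, 3.03], [-0.79, 2.21], [0.23, 2.52], [-1.04, 4.18], [0, 3.07], [-2.55, 2.55]. Speed limits (rad/s): [2.22, 2.22, 2.57, 3.14, 3.14, 3.14].

### API

Orientations are given as a rotation vector (axis times angle).
In Python, from rig import arm gives the robot as it stands. The module is installed in compiled form; this text tells all that it offers.
- The arm moves only by the tool step_arm, never from a script. Its argument "increments" is one flat list of numbers, 7 for each row, row after row: the shift along the tool's x, y, z in mm, then the turn, a rotation vector about the tool's x, y, z in degrees, then the gripper's target within -1 to 1 (shut at 1, half-way at 0, fully open at -1). In form: [dx, dy, dz, wx, wy, wz, jaw, dx, dy, dz, wx, wy, wz, jaw, ...]. A call has 1 to 10 rows; each row is the pose to reach, as a shift and turn from the pose measured when the call began, along the tool's axes at that moment; what a row does not reach only later rows make up. A row lasts 1/12 s, in which the tool goes at most 41.7 mm and 7.16 degrees, less where a joint would pass 70% of its speed; a pose out of reach is approached as far as the arm can. A call with a gripper value outside its range is refused whole. The fingers move at their own pace and stop on an object; "newtons" is the grip in N (left out, the last holds). Time passes only in rows, so rows that repeat a pose let the fingers close. It gives the time, the measured TCP pose, the force and the opening at its end, in the units of the state.
- arm.read_state(): the state, without advancing time (a new reading comes with each control period).
- arm.get_image(name): name is "scene" or "side" or "wrist"; returns the picture (480x640x3 uint8, red, green, blue); there is no depth.
- arm.camera_params(name): a dict with "fov_y" (degrees; the focal length in pixels is half the picture's height over the tangent of half this angle, whatever the lens; pixels are square), "cx", "cy" (the principal point, pixels), "origin" and "attitude" of the camera in the world. Camera axes: x right, y down, z forward; pixel columns grow to the right and rows downward; lengths in mm; the calibration is good to about 2 mm. A picture is of the moment at which its call begins: read the wrist's pose just before it. camera_params takes no time and is no camera call; for the wrist camera it gives the pose at the moment of the call.
- arm.finish_job(): hands the job in, once; it reports no verdict.
The state is a dict: "t": time; "qpos": joint angles; "qvel": joint speeds; "joint_torque": joint torques, N m; "tcp_pos": TCP position; "orientation": TCP orientation; "contact_force": force on the tool from outside, world axes, zero at the start; "ft_torque": the same for the moment, N m; "width": opening from 0.0 (shut) to 1.0 (fully open).
Only numpy, scipy, OpenCV 4.12 (cv2) and the standard library are available. Lean on these libraries where they do the work, as an engineer would, in place of code of your own. Each camera call takes 0.05 s, during which the arm holds its last target.

## Working session

There is one attempt and no reset: what is moved stays moved. The work goes in short steps, Python scripts to look and compute and a tool call to move; the robot and the scene stay as the last step left them, time stands still between calls to the robot, and variables do not carry over. Pictures are saved under pics/ and viewed, and the job is handed in when it is done.

Besides the shell and the picture viewer there is one more tool, called after "Request:" in YAML: its name, and indented under it one key for each argument. step_arm: Moves the arm, as the interface text tells. Its arguments: {"type":"object","properties":{"increments":{"type":"array"},"newtons":{"type":"number"}},"required":["increments"]}

```bash
mkdir -p pics; ls
python3 - <<'E'
from rig import arm
import cv2
print(arm.read_state())
for n in ["scene","side","wrist"]:
    print(n,arm.camera_params(n))
    cv2.imwrite(f"pics/{n}0.png",arm.get_image(n)[:,:,::-1])
E
```

```text
pics
{'t': 0.0, 'qpos': array([-1.24559420e+00,  3.00438153e-01,  1.52156217e+00,  1.21398973e-05,
        1.32072339e+00, -6.65811784e-02]), 'qvel': array([-0.00113295,  0.00080769, -0.00065538,  0.00073829, -0.00143995,
       -0.00105303]), 'joint_torque': array([ 3.46204279e-04, -5.31800687e+01, -3.52739918e+01,  7.08630262e-02,
        2.44083098e-02, -9.97927509e-05]), 'tcp_pos': array([ 209.9367605 , -508.0745583 ,  204.91240964]), 'orientation': array([-2.61075522e+00,  1.74618623e+00,  1.39622728e-03]), 'contact_force': array([-0.49775283,  0.245609  , -0.53830488]), 'ft_torque': array([-0.03722342,  0.01557723,  0.00911913]), 'width': 0.9983777280301207}
scene {'fov_y': 55.7516366390703, 'cx': 316.47601815943403, 'cy': 251.60766133037836, 'origin': array([ 1084.76669847, -1000.99631759,   896.18762861]), 'attitude': array([-2.14089703, -0.61347553,  0.32336615])}
side {'fov_y': 43.919814491500205, 'cx': 319.13502469687506, 'cy': 244.6077276774426, 'origin': array([  406.22112121, -1144.29866084,  1267.0195349 ]), 'attitude': array([-2.40539114,  0.133182  , -0.04038579])}
wrist {'fov_y': 58.23149939384577, 'cx': 318.4635883113808, 'cy': 237.97969239699972, 'origin': array([ 278.51389488, -479.26373329,  383.90057519]), 'attitude': array([ 2.42801241, -1.62303187, -0.21099817])}
```

```bash
ls -la pics
```

```text
total 1340
drwxr-xr-x 2 agent agent   4096 Dec  7 01:15 .
drwxr-xr-x 3 agent agent   4096 Dec  7 01:14 ..
-rw-r--r-- 1 agent agent 384250 Dec  7 01:14 scene0.png
-rw-r--r-- 1 agent agent 444873 Dec  7 01:14 side0.png
-rw-r--r-- 1 agent agent 531172 Dec  7 01:15 wrist0.png
```

View pics/scene0.png

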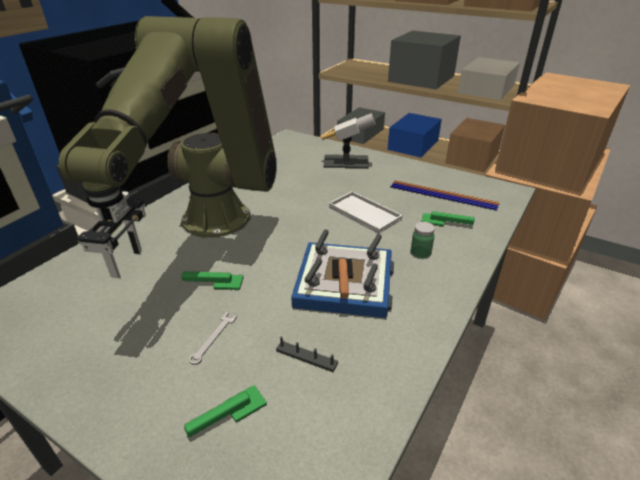

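View pics/side0.png

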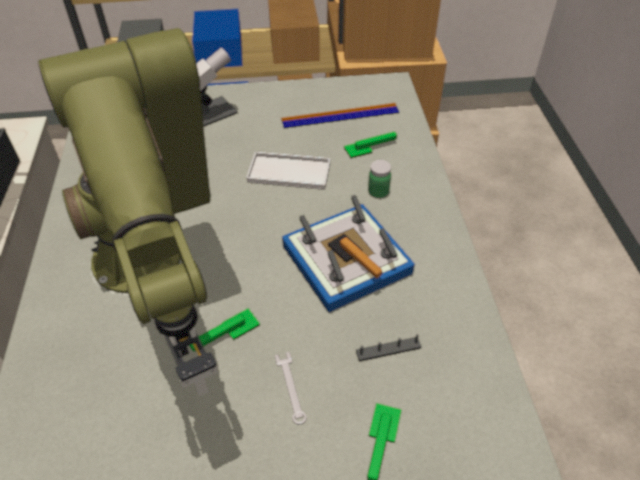

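View pics/wrist0.png

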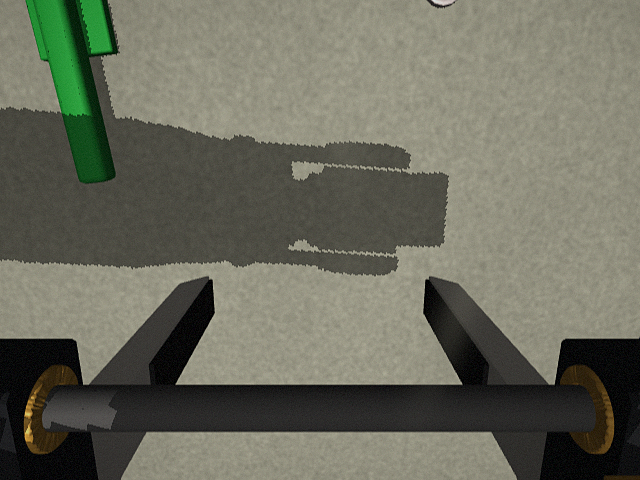

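```bash
cat > h.py <<'E'
import numpy as np, cv2
from scipy.spatial.transform import Rotation as R
from rig import arm
def K(p): 
    f=240/np.tan(np.radians(p['fov_y']/2)); return f,p['cx'],p['cy']
def ray(p,u,v,z):
    f,cx,cy=K(p); d=R.from_rotvec(p['attitude']).apply([(u-cx)/f,(v-cy)/f,1]); o=np.array(p['origin'])
    return o+d*(z-o[2])/d[2]
def proj(p,X):
    f,cx,cy=K(p); c=(np.atleast_2d(X)-p['origin'])@R.from_rotvec(p['attitude']).as_matrix()
    return np.c_[cx+f*c[:,0]/c[:,2],cy+f*c[:,1]/c[:,2]]
def tool(s,target,yaw=None):
    """increments from state s to world TCP target; tool down, yaw=world angle of tool x (mod pi chosen nearest)"""
    Rm=R.from_rotvec(s['orientation']); d=Rm.inv().apply(np.array(target)-s['tcp_pos'])
    if yaw is None: return d
    best=None
    for k in(0,np.pi,-np.pi):
        a=yaw+k; x=[np.cos(a),np.sin(a),0]; z=[0,0,-1]; y=np.cross(z,x)
        T=R.from_matrix(np.c_[x,y,z]); w=np.degrees((Rm.inv()*T).as_rotvec())
        if best is None or np.linalg.norm(w)<np.linalg.norm(best): best=w
    return d,best
def snap(n,name,crop=None,sc=1):
    p=arm.camera_params(n); im=arm.get_image(n)[:,:,::-1].copy()
    if crop: 
        x0,y0,x1,y1=crop; im2=cv2.resize(im[y0:y1,x0:x1],None,fx=sc,fy=sc,interpolation=cv2.INTER_CUBIC)
    else: im2=im
    cv2.imwrite(f"pics/{name}.png",im2); return p,im
E
python3 - <<'E'
from h import *
for n,l in (("side",[(284,240),(365,205),(412,262),(330,300)]),):
    p=arm.camera_params(n)
    for u,v in l: print(n,ray(p,u,v,45).round())
p=arm.camera_params("side")
print(R.from_rotvec(arm.read_state()['orientation']).as_matrix().round(2))
for q in [(248,177),(256,154),(330,160),(325,187)]: print("tray",ray(p,*q,22).round())
for q in [(380,162)]: print("jar",ray(p,*q,100).round())
im=cv2.imread("pics/side0.png"); cv2.imwrite("pics/sidez.png",cv2.resize(im[130:320,230:430],None,fx=4,fy=3.1,interpolation=2))
cv2.imwrite("pics/sidez.png",cv2.resize(im[140:320,235:435],None,fx=3.3,fy=3.3,interpolation=2))
E
```

```text
side [420. -21.  45.]
side [666.  90.  45.]
side [ 756. -141.   45.]
side [ 522. -242.   45.]
[[ 0.38 -0.92 -0.  ]
 [-0.92 -0.38  0.  ]
 [-0.   -0.   -1.  ]]
tray [326. 280.  22.]
tray [355. 390.  22.]
tray [591. 332.  22.]
tray [561. 206.  22.]
jar [728. 213. 100.]
```

View pics/sidez.png

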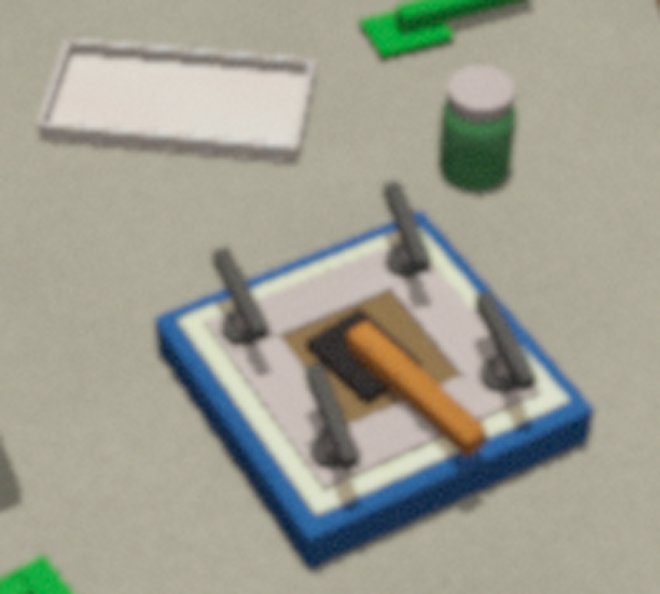

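Run:
```python
from h import *
s=arm.read_state()
p=arm.camera_params("wrist"); Rm=R.from_rotvec(s['orientation'])
print(Rm.inv().apply(p['origin']-s['tcp_pos']).round(1), (Rm.inv()*R.from_rotvec(p['attitude'])).as_matrix().round(3))
c=np.array([590,-78.]); u=np.array([np.cos(.41),np.sin(.41)])
for k in (60,120,150):
  T=np.r_[c-k*u,350]; q=dict(p); q['origin']=p['origin']+T-s['tcp_pos']
  print(k,T.round(), tool(s,T,.41-np.pi/2),proj(q,[[*c,54]]).round())
```

```text
[  -0.7  -74.4 -179. ] [[ 1.     0.     0.   ]
 [-0.     0.967  0.255]
 [-0.    -0.255  0.967]]
60 [ 535. -102.  350.] (array([-251.46062779, -455.51340853, -144.73286786]), array([-0.00386515,  0.04940651, -1.04310605])) [[318. 138.]]
120 [ 480. -126.  350.] (array([-250.36835191, -395.52335174, -144.73738616]), array([-0.00386515,  0.04940651, -1.04310605])) [[317.  79.]]
150 [ 452. -138.  350.] (array([-249.82221398, -365.52832335, -144.73964531]), array([-0.00386515,  0.04940651, -1.04310605])) [[317.  48.]]
```

Request:
step_arm:
  increments: [-40,-70,-145,0,0,0,-1,-250,-455,-145,0,0,-1,-1,-250,-455,-145,0,0,-1,-1,-250,-455,-145,0,0,-1,-1,-250,-455,-145,0,0,-1,-1,-250,-455,-145,0,0,-1,-1,-250,-455,-145,0,0,-1,-1,-250,-455,-145,0,0,-1,-1,-250,-455,-145,0,0,-1,-1,-250,-455,-145,0,0,-1,-1]

```text
t: 0.98
tcp_pos: [452.8, -204.8, 321.9]
orientation: [-2.626, 1.723, 0.001]
contact_force: [0.6, -0.9, 0.4]
width: 0.997
```

Request:
step_arm:
  increments: [-63,-115,-28,0,0,0,-1,-63,-115,-28,0,0,0,-1,-63,-115,-28,0,0,0,-1,-63,-115,-28,0,0,0,-1,-63,-115,-28,0,0,0,-1,-63,-115,-28,0,0,0,-1]

```text
t: 1.48
tcp_pos: [533.1, -101.3, 349.4]
orientation: [2.627, -1.722, -0.002]
contact_force: [0.2, -1.1, 0.1]
width: 0.998
```

Run:
```python
from h import *
import pickle
p,im=snap("wrist","w1"); s=arm.read_state()
pickle.dump((p,im,s),open("w1.pkl","wb")); print(s['tcp_pos'],s['t'])
```

```text
[ 532.73924917 -101.98081392  349.47444196] 1.5333
```

View pics/w1.png

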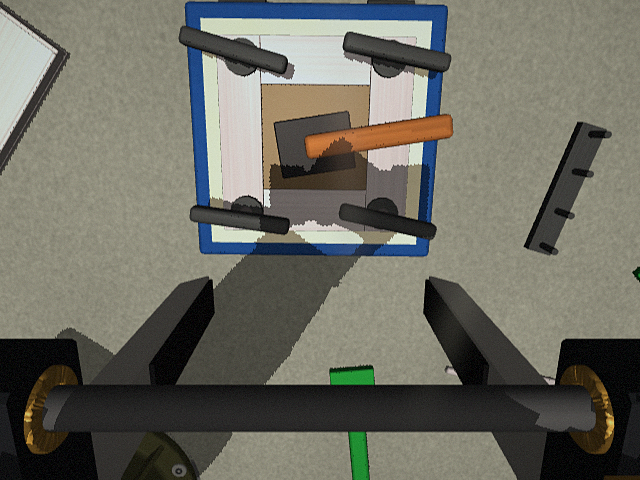

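Run:
```python
from h import *
im=cv2.imread("pics/w1.png"); cv2.imwrite("pics/w1z.png",cv2.resize(im[0:262,170:470],None,fx=2.25,fy=2.25,interpolation=2))
```

```text
(no output)
```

View pics/w1z.png

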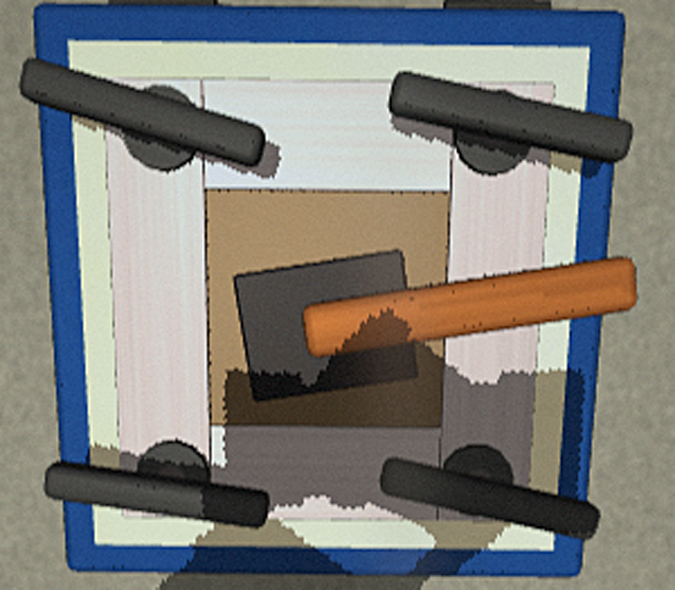

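Run:
```python
from h import *
import pickle
p,im,s=pickle.load(open("w1.pkl","rb"))
g=lambda u,v,z: ray(p,170+(u+.5)/2.25-.5,(v+.5)/2.25-.5,z)
pc=[g(205,189,50),g(450,191,50),g(440,427,50),g(211,425,50)]
pc=np.array(pc); print(pc.round(1)); print([np.linalg.norm(pc[i]-pc[(i+1)%4]).round(1) for i in range(4)])
a=pc[0]-pc[3]+pc[1]-pc[2]; b=pc[0]-pc[1]+pc[3]-pc[2]
print("ctr",pc.mean(0),"yaw",np.arctan2(a[1],a[0]),np.arctan2(b[1],b[0])-np.pi/2)
L={'FL':((22,78),(264,148)),'FR':((631,142),(392,93)),'NL':((46,479),(267,510)),'NR':((597,520),(383,474))}
C={}
for k,(o,i) in L.items():
    O=g(*o,108);I=g(*i,90); C[k]=(O+I)[:2]/2; d=(O-I)[:2]; 
    if d[1]<0:d=-d
    print(k,C[k].round(1),np.linalg.norm(d).round(1),"dir",np.arctan2(d[1],d[0]).round(3))
c=sum(C.values())/4; print(c)
loc={'FL':(80,75),'FR':(80,-75),'NL':(-80,75),'NR':(-80,-75)}
z=np.sum([(complex(*(C[k]-c)))*np.conj(complex(*loc[k])) for k in C]); print("yaw nuts",np.angle(z)); y=np.angle(z)
for k in C:
    w=complex(*loc[k])*np.exp(1j*y); print(k,(C[k]-c-[w.real,w.imag]).round(1))
# paddle: plate corners top z=62
q=[g(234,274,62),g(401,250,62),g(416,373,62),g(255,401,62)]
q=np.array(q);print(q.round(1),[np.linalg.norm(q[i]-q[(i+1)%4]).round(1) for i in range(4)])
h0=g(304,330,74);h1=g(636,283,86); print("handle",h0,h1,np.linalg.norm(h0-h1),np.arctan2(*(h0-h1)[1::-1]))
e=[g(630,257,86),g(310,303,86),g(322,357,86),g(635,306,86)]; print(np.array(e).round(1))
# tray & others
```

```text
[[ 614.6    1.    50. ]
 [ 659.4 -104.1   50. ]
 [ 557.4 -146.8   50. ]
 [ 513.   -42.4   50. ]]
[np.float64(114.2), np.float64(110.6), np.float64(113.4), np.float64(110.5)]
ctr [586.06920066 -73.06016558  50.        ] yaw 0.39979667186232776 0.40242935960841875
FL [630.7  26.3] 97.7 dir 1.734
FR [ 689.2 -111. ] 98.4 dir 1.762
NL [483.1 -35.6] 97.8 dir 1.793
NR [ 541.9 -172.6] 96.4 dir 1.801
[586.22889874 -73.19989549]
yaw nuts 0.4000844774219305
FL [ 0.  -0.7]
FR [0.1 0.2]
NL [-0.2 -0.3]
NR [0.2 0.8]
[[ 584.9  -26.9   62. ]
 [ 625.6  -93.5   62. ]
 [ 577.3 -123.4   62. ]
 [ 534.4  -58.2   62. ]] [np.float64(78.1), np.float64(56.8), np.float64(78.1), np.float64(59.4)]
handle [575.15102692 -66.77779552  74.        ] [ 653.02395149 -193.26453751   86.        ] 149.02042906697872 2.1226515833130035
[[ 661.7 -185.6   86. ]
 [ 587.7  -64.7   86. ]
 [ 568.1  -79.    86. ]
 [ 644.1 -197.5   86. ]]
```

Run:
```python
from h import *
im=cv2.imread("pics/side0.png"); a=cv2.resize(im[145:195,240:340],None,fx=7,fy=5.5,interpolation=2)
im=cv2.imread("pics/scene0.png"); b=cv2.resize(im[185:235,320:420],None,fx=7,fy=5.5,interpolation=2)
cv2.imwrite("pics/tr.png",np.vstack([a,b]))
```

```text
(no output)
```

View pics/tr.png

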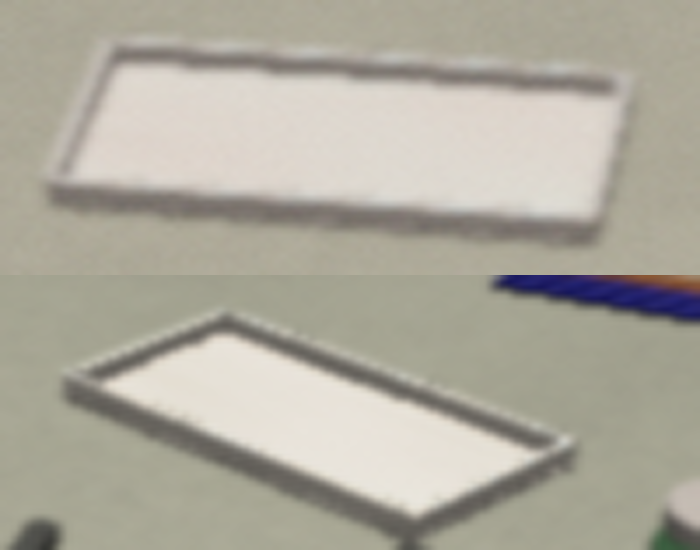

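Run:
```python
from h import *
for n,l,x0,y0 in (("side",[(48,182),(104,40),(632,72),(600,224)],240,145),("scene",[(64,103),(225,38),(577,165),(410,250)],320,185)):
    p=arm.camera_params(n); c=np.array([ray(p,x0+(u+.5)/7-.5,y0+(v+.5)/5.5-.5,22) for u,v in l])
    e=c[2]-c[1]+c[3]-c[0]; f=c[1]-c[0]+c[2]-c[3]
    print(n,c.round().tolist(),c.mean(0).round(1),[np.linalg.norm(c[i]-c[(i+1)%4]).round() for i in range(4)],np.arctan2(e[1],e[0]),np.arctan2(f[1],f[0])-np.pi/2)
s=arm.read_state()
print(s['tcp_pos'],tool(s,[611.5,-125.8,150],.551),tool(s,[611.5,-125.8,59],.551))
```

```text
side [[321.0, 278.0, 22.0], [350.0, 402.0, 22.0], [592.0, 344.0, 22.0], [562.0, 214.0, 22.0]] [456.4 309.3  22. ] [np.float64(128.0), np.float64(249.0), np.float64(133.0), np.float64(250.0)] -0.2471597408013571 -0.22923452492745988
scene [[322.0, 276.0, 22.0], [352.0, 402.0, 22.0], [590.0, 345.0, 22.0], [561.0, 210.0, 22.0]] [456.1 308.2  22. ] [np.float64(129.0), np.float64(245.0), np.float64(139.0), np.float64(248.0)] -0.25184934463959147 -0.22440029546199347
[ 532.73924917 -101.98081392  349.47444196] (array([ 53.40574328, -62.96230276, 199.35956838]), array([8.73281722e-02, 2.20765422e-02, 8.18574285e+01])) (array([ 53.5133695 , -63.03733961, 290.3594738 ]), array([8.73281722e-02, 2.20765422e-02, 8.18574285e+01]))
```

Request:
step_arm:
  increments: [53.5,-63,190,0,0,-98.1,-0.2,53.5,-63,190,0,0,-98.1,-0.2,53.5,-63,190,0,0,-98.1,-0.2,53.5,-63,190,0,0,-98.1,-0.2,53.5,-63,190,0,0,-98.1,-0.2,53.5,-63,190,0,0,-98.1,-0.2,53.5,-63,190,0,0,-98.1,-0.2,53.5,-63,190,0,0,-98.1,-0.2,53.5,-63,190,0,0,-98.1,-0.2,53.5,-63,190,0,0,-98.1,-0.2]

```text
t: 2.37
tcp_pos: [610.6, -127.7, 159.2]
orientation: [-3.137, -0.145, 0.002]
contact_force: [-1.1, 0.5, -0.5]
width: 0.601
```

Run:
```python
from h import *
s=arm.read_state()
print(s['tcp_pos'],s['qpos'].round(2),s['width'],tool(s,[611.5,-125.8,59],.551))
```

```text
[ 610.6037532  -127.73101817  159.17910763] [-0.27  0.5   1.35  0.    1.29 -0.36] 0.6010549027205385 (array([  1.21825173,  -1.73426808, 100.1793086 ]), array([ -0.0788074 ,   0.06907425, -26.27500922]))
```

Request:
step_arm:
  increments: [1,-1.7,0,0,0,-26.3,-0.2,1,-1.7,0,0,0,-26.3,-0.2,1,-1.7,0,0,0,-26.3,-0.2,1,-1.7,15,0,0,-26.3,-0.2,1,-1.7,40,0,0,-26.3,-0.2,1,-1.7,40,0,0,-26.3,-0.2]

```text
t: 2.87
tcp_pos: [608.7, -127.2, 115.0]
orientation: [-3.02, -0.851, 0.011]
contact_force: [-0.2, -0.5, -0.0]
width: 0.604
```

Run:
```python
from h import *
p,_=snap("wrist","w2"); s=arm.read_state()
print(s['tcp_pos'],s['qpos'].round(2),s['width'],tool(s,[611.5,-125.8,59],.551))
```

```text
[ 609.55991678 -127.12573246  117.30289036] [-0.26  0.54  1.39  0.    1.22 -0.81] 0.6044914860017131 (array([ 2.57588535,  0.15488647, 58.29313286]), array([-0.26903995,  0.22488184, -0.11742831]))
```

View pics/w2.png

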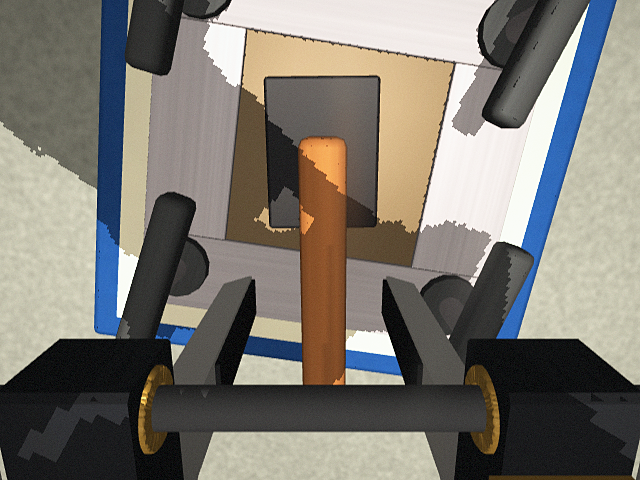

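Request:
step_arm:
  increments: [2.5,0,30,0,0,0,-0.2,2.5,0,45,0,0,0,-0.2,2.5,0,58,0,0,0,-0.2,2.5,0,58,0,0,0,-0.2,2.5,0,58,0,0,0,1,2.5,0,58,0,0,0,1,2.5,0,58,0,0,0,1,2.5,0,58,0,0,0,1,2.5,0,58,0,0,0,1,2.5,0,58,0,0,0,1]
  newtons: 35

```text
t: 3.75
tcp_pos: [611.6, -125.7, 59.9]
orientation: [-3.021, -0.851, 0.007]
contact_force: [-1.9, -0.3, 2.7]
width: 0.253
```

Run:
```python
from h import *
s=arm.read_state()
print(s['tcp_pos'],s['qpos'].round(2),s['width']*94,s['contact_force'])
```

```text
[ 611.58784638 -125.73282479   59.93178739] [-0.26  0.61  1.43  0.    1.11 -0.81] 23.806771208810446 [-1.89849871 -0.26741146  2.72869007]
```

Run:
```python
from h import *
s=arm.read_state()
print(tool(s,[466,306.6,165],1.331))
```

```text
(array([ 101.05885949, -445.2030164 , -103.57703804]), array([ -0.29815445,   0.08930607, -44.80594703]))
```

Request:
step_arm:
  increments: [0,0,-20,0,0,0,1,0,0,-60,0,0,0,1,0,0,-100,0,0,0,1,0,0,-105,0,0,0,1,10,-40,-105,0,0,-5,1,20,-80,-105,0,0,-9,1,28,-120,-105,0,0,-13,1,36,-160,-105,0,0,-17,1,45,-200,-105,0,0,-21,1,54,-240,-105,0,0,-25,1]

```text
t: 4.58
tcp_pos: [531.8, 108.6, 165.5]
orientation: [-2.762, -1.488, 0.006]
contact_force: [0.4, 0.4, -2.1]
width: 0.25
```

Run:
```python
from h import *
s=arm.read_state()
print(s['qpos'],s['width'],tool(s,[466,306.6,165],1.331))
```

```text
[ 0.13274933  0.32241212  1.58752715  0.00251084  1.23661079 -0.85660294] 0.24998783293431845 (array([ 129.21391378, -163.82956135,    1.14697195]), array([ -0.3148686 ,   0.03077689, -19.62244691]))
```

Request:
step_arm:
  increments: [25,-32,0,0,0,-4,1,50,-64,0,0,0,-8,1,75,-96,0,0,0,-12,1,100,-128,0,0,0,-16,1,120,-150,0,0,0,-19.6,1,129,-164,0,0,0,-19.6,1,129,-164,0,0,0,-19.6,1,129,-164,0,0,0,-19.6,1]

```text
t: 5.25
tcp_pos: [465.4, 306.8, 165.7]
orientation: [-2.467, -1.938, 0.006]
contact_force: [-0.2, -0.3, -2.5]
width: 0.251
```

Run:
```python
from h import *
p,_=snap("wrist","w3"); s=arm.read_state()
print(s['qpos'],s['width'],s['tcp_pos'],tool(s,[466,306.6,15],1.331))
T=R.from_euler('z',-.24)
for a,b in ((-125,65),(125,65),(125,-65),(-125,-65)): print(proj(p,T.apply([a,b,22])+[456,309,0]).round())
```

```text
[ 0.51379194  0.35307435  1.54543439  0.00398348  1.2472593  -0.81812185] 0.25236845994098356 [465.78531743 306.06465246 165.83835312] (array([  0.58661805,   0.93000541, 150.83544818]), array([-0.32242633,  0.00585666, -0.02065676]))
[[412.  35.]]
[[395. 360.]]
[[239. 359.]]
[[223.  34.]]
```

View pics/w3.png

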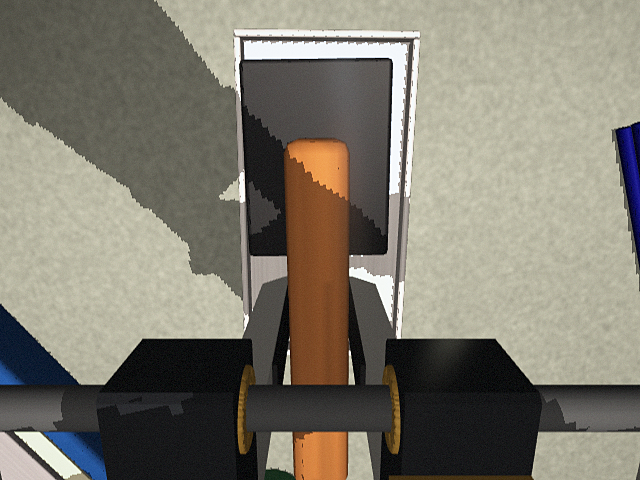

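Request:
step_arm:
  increments: [4,1,40,0,0,1,1,4,1,80,0,0,1,1,4,1,110,0,0,1,1,4,1,125,0,0,1,1,4,1,135,0,0,1,1,4,1,142,0,0,1,1,4,1,147,0,0,1,1,4,1,150,0,0,1,1,4,1,151,0,0,1,1,4,1,151,0,0,1,1]

```text
t: 6.13
tcp_pos: [467.2, 310.0, 15.4]
orientation: [-2.485, -1.915, 0.004]
contact_force: [-0.0, -0.0, -2.5]
width: 0.256
```

Request:
step_arm:
  increments: [0,0,1.5,0,0,0,1,0,0,1.5,0,0,0,1,0,0,1.5,0,0,0,1]

```text
t: 6.38
tcp_pos: [467.6, 310.2, 14.9]
orientation: [-2.485, -1.915, 0.002]
contact_force: [-1.6, -1.6, 5.5]
width: 0.253
```

Contact. Release to part open (56 mm), rise.

Request:
step_arm:
  increments: [0,0,0,0,0,0,-0.1,0,0,0,0,0,0,-0.1,0,0,0,0,0,0,-0.1,0,0,0,0,0,0,-0.1,0,0,-40,0,0,0,-0.1,0,0,-80,0,0,0,-0.1,0,0,-120,0,0,0,-0.1,0,0,-160,0,0,0,-0.1,0,0,-180,0,0,0,-0.1,0,0,-180,0,0,0,-0.1]

```text
t: 7.22
tcp_pos: [469.7, 310.7, 200.1]
orientation: [-2.486, -1.916, -0.01]
contact_force: [0.3, -0.4, 0.8]
width: 0.552
```

Run:
```python
from h import *
p,_=snap("wrist","w4"); s=arm.read_state()
print(s['qpos'],s['width'],s['tcp_pos'],s['t'],s['contact_force'])
```

```text
[ 0.51751132  0.33234364  1.49837179  0.00387595  1.30868619 -0.79673888] 0.552159084163532 [468.88747632 310.200418   197.02068938] 7.2667 [-0.61285731 -0.41135508 -0.69530791]
```

View pics/w4.png

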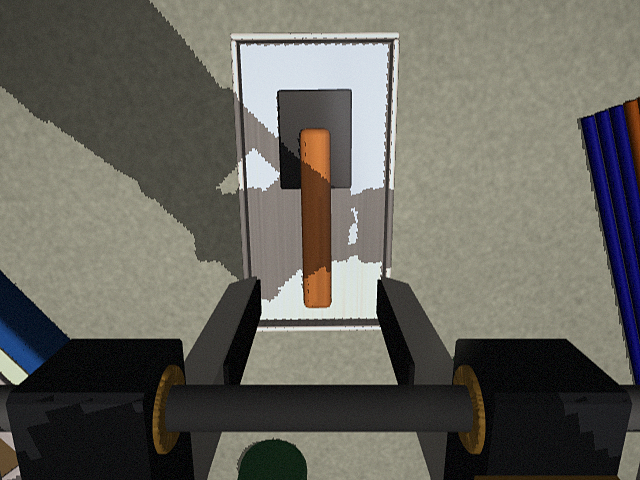

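```bash
cat >> h.py <<'E'
N={'FL':(630.7,27.0),'NR':(541.8,-173.2),'FR':(689.1,-111.1),'NL':(483.2,-35.3)}
def go(k,th,z):
    s=arm.read_state(); d,w=tool(s,[*N[k],z],.4-th); print(k,s['t'],'d',d.round(1),'w',w.round(2),'F',s['contact_force'].round(1),'M',s['ft_torque'].round(2),'q',s['qpos'].round(2),'w',(s['width']*94).round(1))
    x=R.from_rotvec(s['orientation']).apply([1,0,0]); print('theta of tool',(.4-np.arctan2(x[1],x[0])).round(3))
E
python3 -c "
from h import *
go('FL',.237,135)"
```

```text
Traceback (most recent call last):
  File "h.py", line 30, in go
    s=arm.read_state(); d,w=tool(s,[*N[k],z],.4-th); print(k,s['t'],'d',d.round(1),'w',w.round(2),'F',s['contact_force'].round(1),'M',s['ft_torque'].round(2),'q',s['qpos'].round(2),'w',(s['width']*94).round(1))
                                                                                                                                                                                         ^^^^^^^^^^^^^^^^^^^^^
AttributeError: 'float' object has no attribute 'round'
```

```bash
sed -i "s/(s\['width'\]\*94).round(1)/round(s['width']*94,1)/" h.py; python3 -c "
from h import *
go('FL',.237,135)"
```

```text
FL 7.2667 d [-232.9  228.7   60.8] w [-0.19 -0.18 65.9 ] F [-0.6 -0.4 -0.7] M [ 0.07 -0.12  0.03] q [ 0.52  0.33  1.5   0.    1.31 -0.8 ] w 51.9
theta of tool -0.913
```

Request:
step_arm:
  increments: [-28,27,0,0,0,7,-0.1,-56,55,0,0,0,14,-0.1,-84,82,0,0,0,21,-0.1,-112,110,10,0,0,28,-0.1,-140,137,20,0,0,35,-0.1,-168,165,30,0,0,42,-0.1,-196,192,40,0,0,49,-0.1,-220,216,50,0,0,56,-0.1,-233,229,55,0,0,63,-0.1,-233,229,55,0,0,66,-0.1]

```text
t: 8.1
tcp_pos: [631.0, 23.2, 136.8]
orientation: [-3.128, -0.236, 0.007]
contact_force: [-0.1, -0.1, 0.0]
width: 0.552
```

```bash
python3 -c "
from h import *
snap('wrist','w5')
go('FL',.237,80)"
```

```text
FL 8.15 d [ 0.7 -1.8 57.6] w [-0.29  0.2  -0.68] F [-0.4  0.6  0.1] M [-0.02 -0.08  0.02] q [-0.02  0.54  1.34  0.    1.26 -0.17] w 51.6
theta of tool 0.249
```

View pics/w5.png

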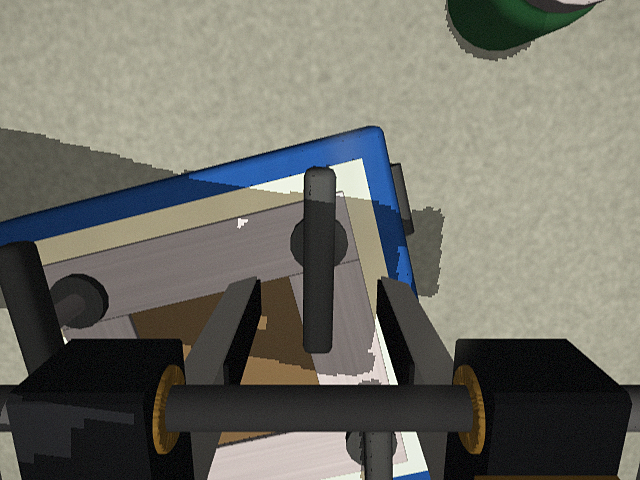

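```bash
python3 -c "
from h import *
p=arm.camera_params('wrist')
for k in N: print(k,proj(p,[[*N[k],108],[*N[k],62]]).round())
a=1.734;d=np.array([np.cos(a),np.sin(a)])*50
print(proj(p,[[*(np.array(N['FL'])+d),108],[*(np.array(N['FL'])-d),90]]).round())
print(p,arm.read_state()['tcp_pos'])"
```

```text
FL [[319. 272.]
 [319. 247.]]
NR [[128. 554.]
 [155. 493.]]
FR [[381. 503.]
 [372. 447.]]
NL [[ 29. 341.]
 [ 76. 306.]]
[[318. 173.]
 [320. 343.]]
{'fov_y': 58.23149939384577, 'cx': 318.4635883113808, 'cy': 237.97969239699972, 'origin': array([620.11706226,  98.0756461 , 316.90057176]), 'attitude': array([2.88010184, 0.21924434, 0.02428009])} [630.55663284  24.85912806 137.61579566]
```

Request:
step_arm:
  increments: [0.7,-1.8,20,0,0,-0.7,-0.1,0.7,-1.8,40,0,0,-0.7,-0.1,0.7,-1.8,55,0,0,-0.7,-0.1,0.7,-1.8,57.5,0,0,-0.7,-0.1,0.7,-1.8,57.5,0,0,-0.7,1,0.7,-1.8,57.5,0,0,-0.7,1,0.7,-1.8,57.5,0,0,-0.7,1,0.7,-1.8,57.5,0,0,-0.7,1,0.7,-1.8,57.5,0,0,-0.7,1,0.7,-1.8,57.5,0,0,-0.7,1]
  newtons: 25

```text
t: 8.98
tcp_pos: [630.2, 26.9, 80.6]
orientation: [-3.127, -0.256, 0.008]
contact_force: [-14.0, -1.6, 16.1]
width: 0.171
```

```bash
python3 -c "
from h import *
go('FL',.79,80)"
```

```text
FL 8.9833 d [ 0.5 -0.   0.6] w [-0.2   0.34 31.71] F [-14.   -1.6  16.1] M [-0.3   2.11 -0.17] q [-0.02  0.6   1.39  0.    1.16 -0.18] w 16.1
theta of tool 0.237
```

Request:
step_arm:
  increments: [-0.3,0,-0.5,0,0,4,1,-0.3,0,-0.5,0,0,9,1,-0.3,0,-0.5,0,0,14,1,-0.3,0,-0.5,0,0,19,1,-0.3,0,-0.5,0,0,24,1,-0.3,0,-0.5,0,0,29,1,-0.3,0,-0.5,0,0,31.7,1,-0.3,0,-0.5,0,0,31.7,1,-0.3,0,-0.5,0,0,31.7,1]

```text
t: 9.73
tcp_pos: [630.2, 26.9, 80.7]
orientation: [-3.079, 0.606, 0.009]
contact_force: [6.1, 0.9, -7.6]
width: 0.17
```

```bash
python3 -c "
from h import *
go('FL',.79,80)"
```

```text
FL 9.7333 d [ 0.4 -0.3  0.7] w [-0.12  0.35  0.09] F [ 6.1  0.9 -7.6] M [ 0.01 -1.22 -0.13] q [-0.02  0.6   1.39  0.    1.15  0.37] w 16.0
theta of tool 0.788
```

Request:
step_arm:
  increments: [0,0,0,0,0,0,-0.1,0,0,0,0,0,0,-0.1,0,0,0,0,0,0,-0.1,0,0,0,0,0,0,-0.1,0,0,-25,0,0,0,-0.1,0,0,-60,0,0,0,-0.1,0,0,-65,0,0,0,-0.1,0,0,-65,0,0,0,-0.1]

```text
t: 10.4
tcp_pos: [631.6, 26.6, 148.5]
orientation: [-3.079, 0.605, 0.001]
contact_force: [0.1, 0.6, -1.1]
width: 0.547
```

```bash
python3 -c "
from h import *
snap('wrist','w6')
go('NR',.17,140)"
```

```text
NR 10.45 d [ -6.7 218.6   5.8] w [ -0.23   0.21 -35.41] F [ 0.6 -0.1 -0.8] M [-0.04 -0.03 -0.  ] q [-0.02  0.53  1.34  0.    1.28  0.37] w 51.5
theta of tool 0.788
```

View pics/w6.png

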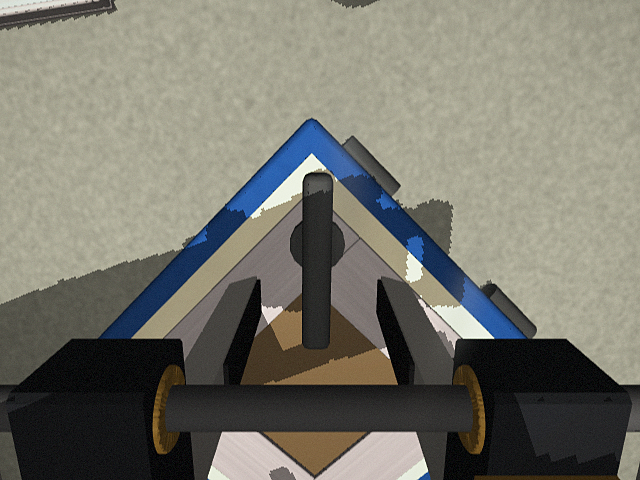

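Request:
step_arm:
  increments: [-1,30,3,0,0,-6,-0.1,-2,65,5,0,0,-12,-0.1,-3,100,5,0,0,-18,-0.1,-4,135,5,0,0,-24,-0.1,-5,170,5,0,0,-30,-0.1,-6,200,5,0,0,-35.4,-0.1,-6.7,218.6,5,0,0,-35.4,-0.1,-6.7,218.6,5,0,0,-35.4,-0.1,-6.7,218.6,5,0,0,-35.4,-0.1]

```text
t: 11.2
tcp_pos: [541.1, -173.5, 139.6]
orientation: [-3.116, -0.356, 0.007]
contact_force: [0.3, -0.0, 0.3]
width: 0.55
```

```bash
python3 -c "
from h import *
p,_=snap('wrist','w7')
print(proj(p,[*N['NR'],62]))
go('NR',.17,80)"
```

```text
[[319.42901082 249.45137901]]
NR 11.25 d [ 0.3  0.9 59.8] w [-0.34  0.19 -0.06] F [0.3 1.  0.1] M [-0.   -0.09  0.04] q [-0.37  0.4   1.54  0.    1.2  -0.6 ] w 51.9
theta of tool 0.171
```

View pics/w7.png

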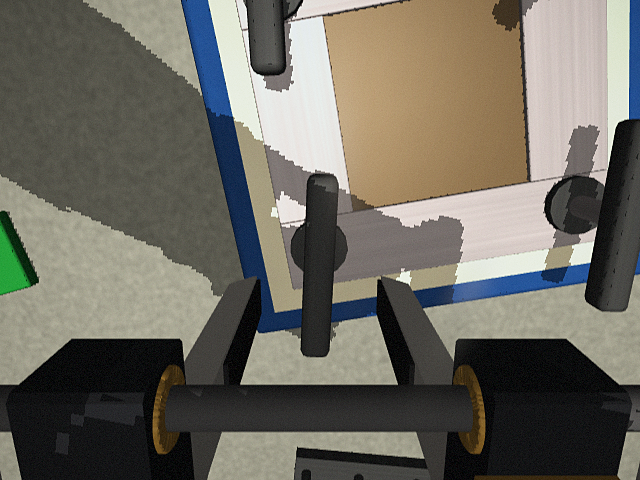

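Request:
step_arm:
  increments: [0,0.9,20,0,0,2.3,-0.1,0,0.9,40,0,0,2.3,-0.1,0,0.9,55,0,0,2.3,-0.1,0,0.9,59.3,0,0,2.3,-0.1,0,0.9,59.3,0,0,2.3,1,0,0.9,59.3,0,0,2.3,1,0,0.9,59.3,0,0,2.3,1,0,0.9,59.3,0,0,2.3,1,0,0.9,59.3,0,0,2.3,1,0,0.9,59.3,0,0,2.3,1]
  newtons: 25

```text
t: 12.08
tcp_pos: [540.9, -173.5, 80.9]
orientation: [-3.122, -0.296, 0.009]
contact_force: [-15.4, -3.4, 18.2]
width: 0.169
```

```bash
python3 -c "
from h import *
go('NR',.79,80)"
```

```text
NR 12.0833 d [ 0.9 -0.1  0.9] w [-0.23  0.37 33.16] F [-15.4  -3.4  18.2] M [-0.38  2.5  -0.12] q [-0.38  0.47  1.59  0.    1.09 -0.57] w 15.9
theta of tool 0.211
```

Request:
step_arm:
  increments: [-0.3,0,-0.4,0,0,4,1,-0.3,0,-0.4,0,0,9,1,-0.3,0,-0.4,0,0,14,1,-0.3,0,-0.4,0,0,19,1,-0.3,0,-0.4,0,0,24,1,-0.3,0,-0.4,0,0,29,1,-0.3,0,-0.4,0,0,33.2,1,-0.3,0,-0.4,0,0,33.2,1,-0.3,0,-0.4,0,0,33.2,1]

```text
t: 12.83
tcp_pos: [540.8, -173.5, 81.1]
orientation: [-3.079, 0.606, 0.01]
contact_force: [5.2, 0.0, -8.5]
width: 0.166
```

Request:
step_arm:
  increments: [0,0,0,0,0,0,-0.1,0,0,0,0,0,0,-0.1,0,0,0,0,0,0,-0.1,0,0,0,0,0,0,-0.1,0,0,-25,0,0,0,-0.1,0,0,-60,0,0,0,-0.1,0,0,-65,0,0,0,-0.1,0,0,-65,0,0,0,-0.1]

```text
t: 13.5
tcp_pos: [542.1, -174.2, 148.6]
orientation: [-3.08, 0.605, 0.003]
contact_force: [0.9, 0.3, -0.3]
width: 0.549
```

```bash
python3 -c "
from h import *
snap('wrist','w8')
go('NL',.18,140)"
```

```text
NL 13.55 d [-106.3 -106.3    7.4] w [ -0.22   0.25 -34.85] F [-0.2  0.1  0.2] M [-0.   -0.07  0.03] q [-0.38  0.4   1.53  0.    1.22  0.01] w 51.7
theta of tool 0.788
```

View pics/w8.png

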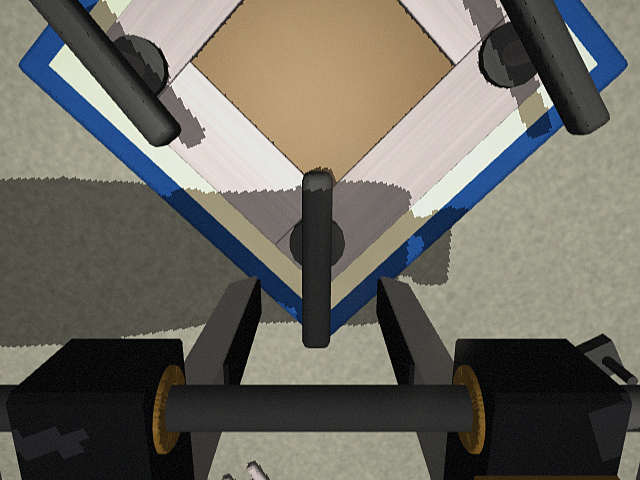

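Request:
step_arm:
  increments: [-20,-20,3,0,0,-7,-0.1,-45,-45,5,0,0,-14,-0.1,-70,-70,5,0,0,-20,-0.1,-92,-92,5,0,0,-26,-0.1,-106,-106,5,0,0,-32,-0.1,-106,-106,5,0,0,-35,-0.1,-106,-106,5,0,0,-35,-0.1,-106,-106,5,0,0,-35,-0.1]

```text
t: 14.22
tcp_pos: [483.0, -35.7, 141.5]
orientation: [-3.118, -0.346, 0.008]
contact_force: [-0.5, -0.4, -0.2]
width: 0.546
```

```bash
python3 -c "
from h import *
p,_=snap('wrist','w9')
print(proj(p,[*N['NL'],62]))
go('NL',.18,80)"
```

```text
[[318.74701623 248.16165584]]
NL 14.2667 d [ 0.4 -0.3 61.6] w [-0.3   0.24  0.01] F [ 0.3 -0.2  0.3] M [-0.05 -0.13 -0.01] q [-0.15  0.22  1.77  0.    1.15 -0.37] w 51.6
theta of tool 0.18
```

View pics/w9.png

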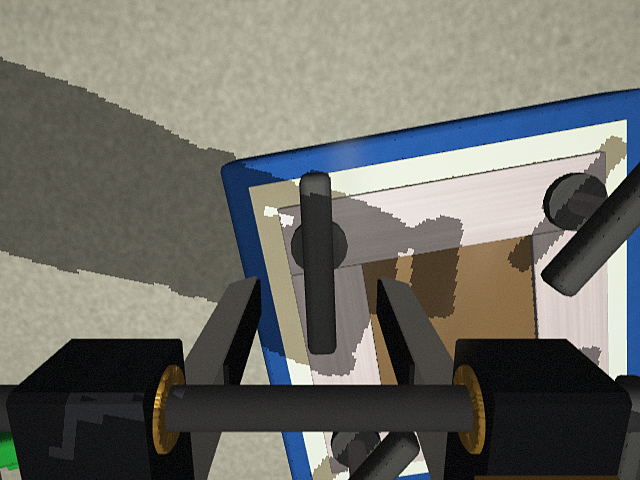

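Request:
step_arm:
  increments: [0,-0.3,20,0,0,-2.2,-0.1,0,-0.3,40,0,0,-2.2,-0.1,0,-0.3,55,0,0,-2.2,-0.1,0,-0.3,61,0,0,-2.2,-0.1,0,-0.3,61,0,0,-2.2,1,0,-0.3,61,0,0,-2.2,1,0,-0.3,61,0,0,-2.2,1,0,-0.3,61,0,0,-2.2,1,0,-0.3,61,0,0,-2.2,1,0,-0.3,61,0,0,-2.2,1]
  newtons: 25

```text
t: 15.1
tcp_pos: [482.8, -35.5, 81.0]
orientation: [-3.111, -0.404, 0.007]
contact_force: [-9.6, -2.7, 11.9]
width: 0.167
```

```bash
python3 -c "
from h import *
go('NL',.79,80)"
```

```text
NL 15.1 d [ 0.5 -0.1  1. ] w [-0.22  0.31 37.16] F [-9.6 -2.7 11.9] M [-0.57  1.34  0.09] q [-0.15  0.31  1.83  0.    1.01 -0.41] w 15.7
theta of tool 0.141
```

Request:
step_arm:
  increments: [-0.2,0,-0.3,0,0,4,1,-0.2,0,-0.3,0,0,9,1,-0.2,0,-0.3,0,0,14,1,-0.2,0,-0.3,0,0,19,1,-0.2,0,-0.3,0,0,24,1,-0.2,0,-0.3,0,0,29,1,-0.2,0,-0.3,0,0,34,1,-0.2,0,-0.3,0,0,37.2,1,-0.2,0,-0.3,0,0,37.2,1,-0.2,0,-0.3,0,0,37.2,1]

```text
t: 15.93
tcp_pos: [482.6, -35.5, 81.2]
orientation: [-3.079, 0.607, 0.009]
contact_force: [2.5, 0.2, -7.2]
width: 0.17
```

Request:
step_arm:
  increments: [0,0,0,0,0,0,-0.1,0,0,0,0,0,0,-0.1,0,0,0,0,0,0,-0.1,0,0,0,0,0,0,-0.1,0,0,-25,0,0,0,-0.1,0,0,-60,0,0,0,-0.1,0,0,-65,0,0,0,-0.1,0,0,-65,0,0,0,-0.1]

```text
t: 16.6
tcp_pos: [484.0, -35.9, 148.3]
orientation: [-3.079, 0.606, 0.002]
contact_force: [0.3, -0.3, -0.4]
width: 0.546
```

```bash
python3 -c "
from h import *
snap('wrist','w10')
go('FR',.209,140)"
```

```text
FR 16.65 d [219.1  -8.4   5.6] w [ -0.2    0.22 -33.22] F [-0.   0.6 -1.2] M [-0.02 -0.04 -0.06] q [-0.15  0.22  1.77  0.    1.16  0.24] w 51.8
theta of tool 0.789
```

View pics/w10.png

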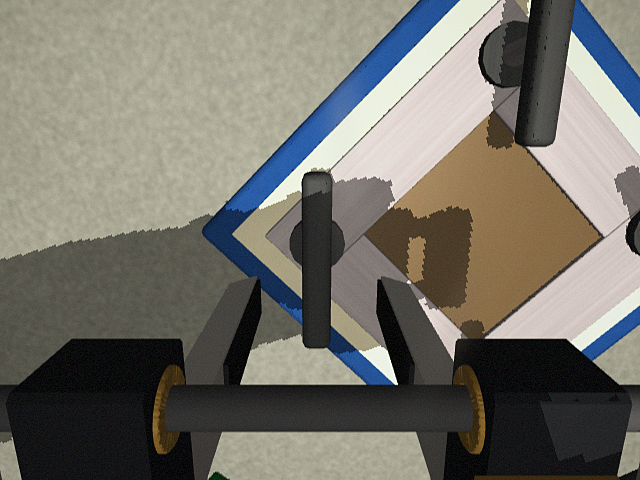

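NL is half-way. On to FR.

Request:
step_arm:
  increments: [30,-1,3,0,0,-6,-0.1,65,-2,5,0,0,-12,-0.1,100,-4,5,0,0,-18,-0.1,135,-5,5,0,0,-24,-0.1,170,-6,5,0,0,-30,-0.1,200,-7,5,0,0,-33,-0.1,219,-8.4,5,0,0,-33,-0.1,219,-8.4,5,0,0,-33,-0.1,219,-8.4,5,0,0,-33,-0.1]

```text
t: 17.4
tcp_pos: [688.5, -111.1, 137.9]
orientation: [-3.123, -0.293, 0.01]
contact_force: [-0.5, 0.5, 0.5]
width: 0.553
```

```bash
python3 -c "
from h import *
p,_=snap('wrist','w11')
print(proj(p,[*N['FR'],62]))
go('FR',.209,80)"
```

```text
[[319.51411631 250.58843988]]
FR 17.45 d [ 1.2  0.8 58.6] w [-0.32  0.29 -0.22] F [ 0.7 -0.5 -0.6] M [-0.07 -0.1  -0.01] q [-0.21  0.69  1.1   0.    1.35 -0.4 ] w 51.5
theta of tool 0.213
```

View pics/w11.png

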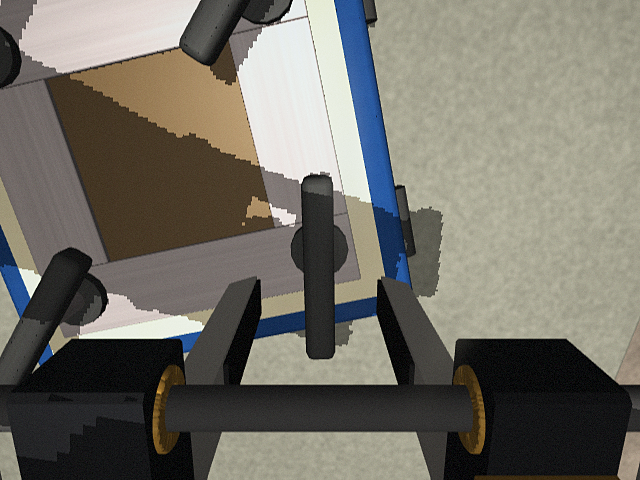

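Request:
step_arm:
  increments: [0.7,0.8,20,0,0,-1.3,-0.1,0.7,0.8,40,0,0,-1.3,-0.1,0.7,0.8,55,0,0,-1.3,-0.1,0.7,0.8,58,0,0,-1.3,-0.1,0.7,0.8,58,0,0,-1.3,1,0.7,0.8,58,0,0,-1.3,1,0.7,0.8,58,0,0,-1.3,1,0.7,0.8,58,0,0,-1.3,1,0.7,0.8,58,0,0,-1.3,1,0.7,0.8,58,0,0,-1.3,1]
  newtons: 25

```text
t: 18.28
tcp_pos: [688.4, -111.3, 81.2]
orientation: [-3.119, -0.328, 0.009]
contact_force: [-14.4, -1.7, 13.8]
width: 0.169
```

```bash
python3 -c "
from h import *
go('FR',.79,80)"
```

```text
FR 18.2833 d [ 0.8 -0.   1.2] w [-0.21  0.4  34.36] F [-14.4  -1.7  13.8] M [-0.19  2.36 -0.04] q [-0.21  0.74  1.15  0.    1.25 -0.42] w 15.9
theta of tool 0.19
```

Request:
step_arm:
  increments: [-0.3,0,-0.4,0,0,4,1,-0.3,0,-0.4,0,0,9,1,-0.3,0,-0.4,0,0,14,1,-0.3,0,-0.4,0,0,19,1,-0.3,0,-0.4,0,0,24,1,-0.3,0,-0.4,0,0,29,1,-0.3,0,-0.4,0,0,34.4,1,-0.3,0,-0.4,0,0,34.4,1,-0.3,0,-0.4,0,0,34.4,1]

```text
t: 19.03
tcp_pos: [688.4, -111.4, 81.3]
orientation: [-3.08, 0.605, 0.01]
contact_force: [6.0, 0.5, -6.1]
width: 0.168
```

Request:
step_arm:
  increments: [0,0,0,0,0,0,-0.1,0,0,0,0,0,0,-0.1,0,0,0,0,0,0,-0.1,0,0,0,0,0,0,-0.1,0,0,-25,0,0,0,-0.1,0,0,-60,0,0,0,-0.1,0,0,-65,0,0,0,-0.1,0,0,-65,0,0,0,-0.1]

```text
t: 19.7
tcp_pos: [689.8, -111.9, 149.6]
orientation: [-3.08, 0.604, 0.002]
contact_force: [0.5, 0.0, 0.1]
width: 0.547
```

```bash
python3 -c "
from h import *
snap('wrist','w12')
go('FL',.79,140)"
```

```text
FL 19.75 d [-106.3 -106.4    7.9] w [-0.12  0.29  0.14] F [-0.2 -0.4 -1.3] M [-0.07 -0.05  0.  ] q [-0.21  0.69  1.09  0.    1.37  0.17] w 51.7
theta of tool 0.787
```

View pics/w12.png

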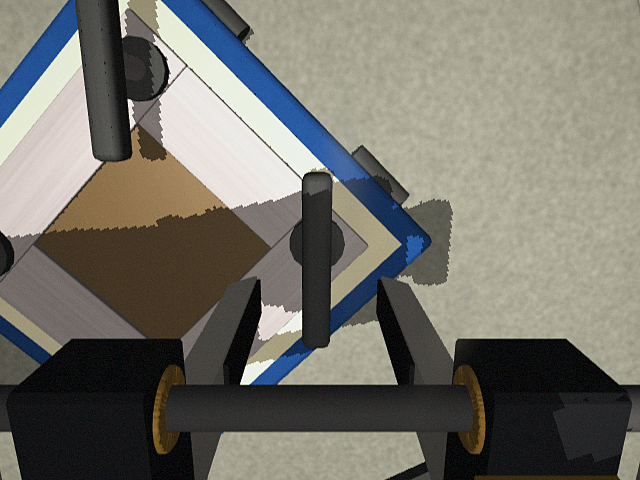

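Request:
step_arm:
  increments: [-25,-25,3,0,0,0,-0.1,-50,-50,5,0,0,0,-0.1,-75,-75,5,0,0,0,-0.1,-98,-98,5,0,0,0,-0.1,-106.5,-106.4,5,0,0,0.1,-0.1,-106.5,-106.4,5,0,0,0.1,-0.1,-106.5,-106.4,5,0,0,0.1,-0.1]

```text
t: 20.33
tcp_pos: [630.4, 27.0, 142.1]
orientation: [-3.08, 0.606, 0.009]
contact_force: [0.4, -0.3, -0.0]
width: 0.551
```

```bash
python3 -c "
from h import *
go('FL',.79,80)"
```

```text
FL 20.3333 d [ 0.6 -0.1 62.1] w [-0.08  0.35  0.1 ] F [ 0.4 -0.3 -0. ] M [-0.05 -0.05 -0.02] q [-0.02  0.54  1.34  0.    1.27  0.37] w 51.8
theta of tool 0.788
```

Request:
step_arm:
  increments: [0,-0.1,20,0,0,0,-0.1,0,-0.1,40,0,0,0,-0.1,0,-0.1,57,0,0,0,-0.1,0,-0.1,61.5,0,0,0,-0.1,0,-0.1,61.5,0,0,0,1,0,-0.1,61.5,0,0,0,1,0,-0.1,61.5,0,0,0,1,0,-0.1,61.5,0,0,0,1,0,-0.1,61.5,0,0,0,1,0,-0.1,61.5,0,0,0,1]
  newtons: 25

```text
t: 21.17
tcp_pos: [630.4, 27.2, 81.3]
orientation: [-3.08, 0.605, 0.007]
contact_force: [0.9, -0.8, 3.0]
width: 0.168
```

Request:
step_arm:
  increments: [-0.2,0,-0.4,0,0,5,1,-0.2,0,-0.4,0,0,10,1,-0.2,0,-0.4,0,0,15,1,-0.2,0,-0.4,0,0,20,1,-0.2,0,-0.4,0,0,25,1,-0.2,0,-0.4,0,0,30,1,-0.2,0,-0.4,0,0,35,1,-0.2,0,-0.4,0,0,38,1,-0.2,0,-0.4,0,0,38,1]

```text
t: 21.92
tcp_pos: [630.7, 27.0, 81.3]
orientation: [-2.714, 1.581, 0.006]
contact_force: [6.0, -3.1, -7.2]
width: 0.169
```

```bash
python3 -c "
from h import *
go('FL',1.571,80)"
```

```text
FL 21.9167 d [-0.  -0.   1.3] w [0.08 0.23 6.64] F [ 6.  -3.1 -7.2] M [-0.5  -1.29  0.03] q [-0.02  0.6   1.39  0.    1.15  1.04] w 15.9
theta of tool 1.455
```

Request:
step_arm:
  increments: [0,0,0,0,0,3,1,0,0,0,0,0,5,1,0,0,0,0,0,6.5,1,0,0,0,0,0,7.5,1,0,0,0,0,0,8,1,0,0,0,0,0,8,1]

```text
t: 22.42
tcp_pos: [630.8, 26.9, 81.4]
orientation: [-2.597, 1.766, 0.006]
contact_force: [2.0, -1.0, -3.4]
width: 0.166
```

```bash
python3 -c "
from h import *
go('FL',1.571,80)"
```

```text
FL 22.4167 d [-0.1  0.   1.4] w [ 0.08  0.2  -1.33] F [ 2.  -1.  -3.4] M [-0.27 -0.51  0.57] q [-0.02  0.6   1.39  0.    1.15  1.18] w 15.6
theta of tool 1.594
```

Request:
step_arm:
  increments: [0,0,0,0,0,1,1,0,0,0,0,0,2,1,0,0,0,0,0,2,1]

```text
t: 22.67
tcp_pos: [630.8, 26.9, 81.4]
orientation: [-2.565, 1.813, 0.006]
contact_force: [1.5, -1.3, -3.1]
width: 0.173
```

```bash
python3 -c "
from h import *
go('FL',1.571,80)"
```

```text
FL 22.6667 d [-0.2  0.1  1.4] w [ 0.08  0.2  -3.4 ] F [ 1.5 -1.3 -3.1] M [-0.14 -0.36  0.7 ] q [-0.02  0.6   1.39  0.    1.15  1.21] w 16.3
theta of tool 1.63
```

Request:
step_arm:
  increments: [0,0,0,0,0,0,-0.1,0,0,0,0,0,0,-0.1,0,0,0,0,0,0,-0.1,0,0,0,0,0,0,-0.1,0,0,-25,0,0,0,-0.1,0,0,-60,0,0,0,-0.1,0,0,-65,0,0,0,-0.1,0,0,-65,0,0,0,-0.1]

```text
t: 23.33
tcp_pos: [632.0, 26.8, 149.0]
orientation: [-2.563, 1.811, -0.0]
contact_force: [0.2, -0.6, -0.4]
width: 0.549
```

```bash
python3 -c "
from h import *
snap('wrist','w13')
go('NR',.79,140)"
```

```text
NR 23.3833 d [158.6 151.    6.4] w [ -0.06   0.16 -48.15] F [ 0.  -0.6 -1.2] M [-0.03  0.02  0.02] q [-0.02  0.53  1.34  0.    1.28  1.21] w 51.9
theta of tool 1.63
```

View pics/w13.png

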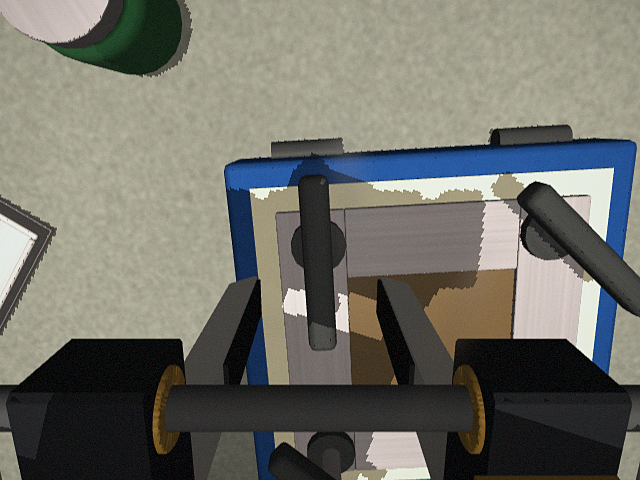

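Request:
step_arm:
  increments: [20,19,3,0,0,-7,-0.1,44,42,5,0,0,-14,-0.1,68,65,5,0,0,-21,-0.1,92,88,5,0,0,-28,-0.1,116,111,5,0,0,-35,-0.1,140,134,5,0,0,-42,-0.1,158.4,151,5,0,0,-48.2,-0.1,158.4,151,5,0,0,-48.2,-0.1,158.4,151,5,0,0,-48.2,-0.1]

```text
t: 24.13
tcp_pos: [540.9, -173.6, 140.1]
orientation: [-3.078, 0.612, 0.006]
contact_force: [-0.3, 0.1, -0.2]
width: 0.551
```

```bash
python3 -c "
from h import *
go('NR',.79,80)"
```

```text
NR 24.1333 d [ 1.  -0.6 60.1] w [-0.12  0.24 -0.16] F [-0.3  0.1 -0.2] M [-0.04 -0.06  0.  ] q [-0.38  0.4   1.54  0.    1.2   0.02] w 51.8
theta of tool 0.793
```

Request:
step_arm:
  increments: [0,0,20,0,0,0,-0.1,0,0,40,0,0,0,-0.1,0,0,55,0,0,0,-0.1,0,0,59.3,0,0,0,-0.1,0,0,59.3,0,0,0,1,0,0,59.3,0,0,0,1,0,0,59.3,0,0,0,1,0,0,59.3,0,0,0,1,0,0,59.3,0,0,0,1,0,0,59.3,0,0,0,1]
  newtons: 25

```text
t: 24.97
tcp_pos: [541.0, -173.4, 81.3]
orientation: [-3.078, 0.613, 0.004]
contact_force: [3.7, -1.3, 1.0]
width: 0.165
```

Request:
step_arm:
  increments: [-0.1,0,-0.3,0,0,5,1,-0.1,0,-0.3,0,0,10,1,-0.1,0,-0.3,0,0,15,1,-0.1,0,-0.3,0,0,20,1,-0.1,0,-0.3,0,0,25,1,-0.1,0,-0.3,0,0,30,1,-0.1,0,-0.3,0,0,35,1,-0.1,0,-0.3,0,0,40,1,-0.1,0,-0.3,0,0,40,1]

```text
t: 25.72
tcp_pos: [541.1, -173.6, 81.4]
orientation: [-2.681, 1.635, 0.004]
contact_force: [5.8, -3.1, -8.1]
width: 0.172
```

```bash
python3 -c "
from h import *
go('NR',1.571,80)"
```

```text
NR 25.7167 d [-0.  -0.8  1.4] w [0.   0.19 4.33] F [ 5.8 -3.1 -8.1] M [-0.51 -1.03 -0.13] q [-0.38  0.47  1.59  0.    1.08  0.72] w 16.1
theta of tool 1.495
```

Request:
step_arm:
  increments: [0,0,0,0,0,2,1,0,0,0,0,0,3.5,1,0,0,0,0,0,5,1,0,0,0,0,0,6.5,1,0,0,0,0,0,7,1,0,0,0,0,0,7,1]

```text
t: 26.22
tcp_pos: [541.0, -173.6, 81.4]
orientation: [-2.578, 1.793, 0.005]
contact_force: [0.6, -1.9, -2.5]
width: 0.172
```

```bash
python3 -c "
from h import *
go('NR',1.571,80)"
```

```text
NR 26.2167 d [-0.1 -0.9  1.4] w [ 0.03  0.18 -2.54] F [ 0.6 -1.9 -2.5] M [-0.26 -0.21  0.5 ] q [-0.38  0.47  1.59  0.    1.08  0.84] w 16.2
theta of tool 1.615
```

At the stop (tool 1.615, moment risen to 0.5 Nm). Release.

Request:
step_arm:
  increments: [0,0,0,0,0,0,-0.1,0,0,0,0,0,0,-0.1,0,0,0,0,0,0,-0.1,0,0,0,0,0,0,-0.1,0,0,-25,0,0,0,-0.1,0,0,-60,0,0,0,-0.1,0,0,-65,0,0,0,-0.1,0,0,-65,0,0,0,-0.1]

```text
t: 26.88
tcp_pos: [542.1, -174.2, 148.8]
orientation: [-2.578, 1.792, -0.002]
contact_force: [-0.3, -0.2, -0.7]
width: 0.546
```

```bash
python3 -c "
from h import *
snap('wrist','w14')
go('NL',.79,140)"
```

```text
NL 26.9333 d [-150.1    6.2    7.1] w [ -0.07   0.11 -47.28] F [ 0.4 -0.3 -0.9] M [ 0.03 -0.01 -0.03] q [-0.38  0.39  1.54  0.    1.21  0.84] w 52.1
theta of tool 1.615
```

View pics/w14.png

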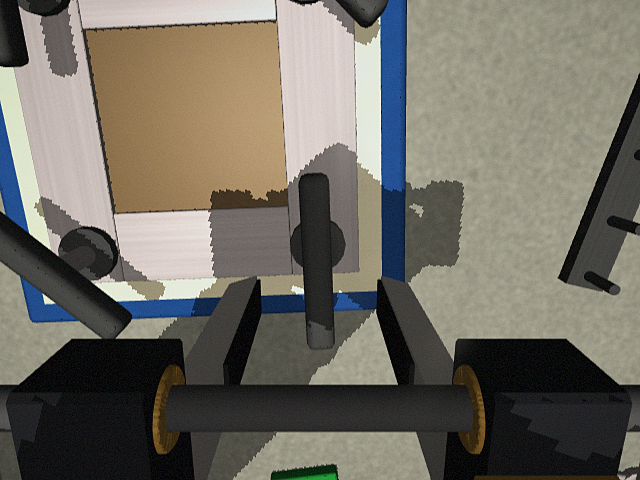

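Request:
step_arm:
  increments: [-20,1,3,0,0,-7,-0.1,-42,2,5,0,0,-14,-0.1,-64,3,5,0,0,-21,-0.1,-86,4,5,0,0,-28,-0.1,-108,5,5,0,0,-35,-0.1,-130,6,5,0,0,-42,-0.1,-150,6.5,5,0,0,-47.4,-0.1,-150,6.5,5,0,0,-47.4,-0.1,-150,6.5,5,0,0,-47.4,-0.1]

```text
t: 27.68
tcp_pos: [482.5, -35.0, 141.2]
orientation: [-3.081, 0.605, 0.004]
contact_force: [1.6, 1.2, -0.4]
width: 0.553
```

```bash
python3 -c "
from h import *
go('NL',.79,80)"
```

```text
NL 27.6833 d [ 0.9  0.1 61.2] w [-0.09  0.15  0.12] F [ 1.6  1.2 -0.4] M [-0.06 -0.08 -0.03] q [-0.15  0.22  1.78  0.    1.14  0.24] w 51.9
theta of tool 0.788
```

Request:
step_arm:
  increments: [0.4,0.3,20,0,0,0,-0.1,0.4,0.3,40,0,0,0,-0.1,0.4,0.3,55,0,0,0,-0.1,0.4,0.3,60.3,0,0,0,-0.1,0.4,0.3,60.3,0,0,0,1,0.4,0.3,60.3,0,0,0,1,0.4,0.3,60.3,0,0,0,1,0.4,0.3,60.3,0,0,0,1,0.4,0.3,60.3,0,0,0,1,0.4,0.3,60.3,0,0,0,1]
  newtons: 25

```text
t: 28.52
tcp_pos: [482.8, -35.3, 81.3]
orientation: [-3.081, 0.605, 0.002]
contact_force: [-1.9, 0.4, 5.0]
width: 0.167
```

Request:
step_arm:
  increments: [-0.1,0,-0.3,0,0,5,1,-0.1,0,-0.3,0,0,10,1,-0.1,0,-0.3,0,0,15,1,-0.1,0,-0.3,0,0,20,1,-0.1,0,-0.3,0,0,25,1,-0.1,0,-0.3,0,0,30,1,-0.1,0,-0.3,0,0,35,1,-0.1,0,-0.3,0,0,40,1,-0.1,0,-0.3,0,0,40,1]

```text
t: 29.27
tcp_pos: [482.8, -35.4, 81.4]
orientation: [-2.685, 1.628, 0.003]
contact_force: [3.3, -2.7, -7.7]
width: 0.172
```

```bash
python3 -c "
from h import *
go('NL',1.571,80)"
```

```text
NL 29.2667 d [ 0.1 -0.4  1.4] w [-0.    0.13  4.63] F [ 3.3 -2.7 -7.7] M [-0.38 -0.78 -0.14] q [-0.15  0.3   1.83  0.    1.01  0.94] w 16.1
theta of tool 1.49
```

Request:
step_arm:
  increments: [0,0,0,0,0,2,1,0,0,0,0,0,3.5,1,0,0,0,0,0,5,1,0,0,0,0,0,6.5,1,0,0,0,0,0,7.2,1,0,0,0,0,0,7.2,1]

```text
t: 29.77
tcp_pos: [482.7, -35.5, 81.4]
orientation: [-2.58, 1.791, 0.003]
contact_force: [1.0, -1.0, -3.4]
width: 0.169
```

```bash
python3 -c "
from h import *
go('NL',1.571,80)"
```

```text
NL 29.7667 d [ 0.  -0.5  1.4] w [ 0.02  0.11 -2.44] F [ 1.  -1.  -3.4] M [-0.34 -0.23  0.53] q [-0.15  0.3   1.83  0.    1.01  1.06] w 15.9
theta of tool 1.614
```

Request:
step_arm:
  increments: [0,0,0,0,0,0,-0.1,0,0,0,0,0,0,-0.1,0,0,0,0,0,0,-0.1,0,0,0,0,0,0,-0.1,0,0,-25,0,0,0,-0.1,0,0,-60,0,0,0,-0.1,0,0,-65,0,0,0,-0.1,0,0,-65,0,0,0,-0.1]

```text
t: 30.43
tcp_pos: [483.8, -35.7, 148.5]
orientation: [-2.579, 1.789, -0.003]
contact_force: [-0.6, 0.4, -0.0]
width: 0.551
```

```bash
python3 -c "
from h import *
snap('wrist','w15')
go('FR',.79,140)"
```

```text
FR 30.4833 d [ 142.9 -166.6    6.7] w [ -0.08   0.05 -47.17] F [-0.2  0.2 -0.3] M [ 0.   -0.01  0.02] q [-0.15  0.21  1.77  0.    1.15  1.06] w 51.3
theta of tool 1.613
```

View pics/w15.png

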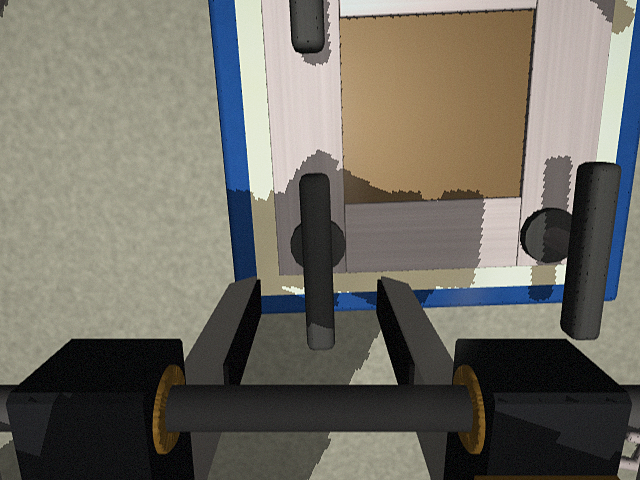

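NL is at its stop. Last: FR.

Request:
step_arm:
  increments: [18,-21,3,0,0,-7,-0.1,40,-46,5,0,0,-14,-0.1,62,-72,5,0,0,-21,-0.1,84,-98,5,0,0,-28,-0.1,106,-124,5,0,0,-35,-0.1,126,-148,5,0,0,-42,-0.1,142.5,-166.4,5,0,0,-47.3,-0.1,142.5,-166.4,5,0,0,-47.3,-0.1,142.5,-166.4,5,0,0,-47.3,-0.1]

```text
t: 31.23
tcp_pos: [688.4, -111.0, 138.7]
orientation: [-3.081, 0.607, 0.005]
contact_force: [0.0, 0.2, 0.4]
width: 0.553
```

```bash
python3 -c "
from h import *
go('FR',.79,80)"
```

```text
FR 31.2333 d [ 0.9 -0.1 58.7] w [-0.06  0.21  0.06] F [0.  0.2 0.4] M [-0.07 -0.03  0.02] q [-0.21  0.69  1.1   0.    1.35  0.18] w 52.0
theta of tool 0.789
```

Request:
step_arm:
  increments: [0,0.3,20,0,0,0,-0.1,0,0.3,40,0,0,0,-0.1,0,0.3,54,0,0,0,-0.1,0,0.3,57.8,0,0,0,-0.1,0,0.3,57.8,0,0,0,1,0,0.3,57.8,0,0,0,1,0,0.3,57.8,0,0,0,1,0,0.3,57.8,0,0,0,1,0,0.3,57.8,0,0,0,1,0,0.3,57.8,0,0,0,1]
  newtons: 25

```text
t: 32.07
tcp_pos: [688.5, -111.3, 81.5]
orientation: [-3.081, 0.607, 0.003]
contact_force: [7.6, -3.0, -0.3]
width: 0.17
```

Request:
step_arm:
  increments: [-0.1,0,-0.3,0,0,5,1,-0.1,0,-0.3,0,0,10,1,-0.1,0,-0.3,0,0,15,1,-0.1,0,-0.3,0,0,20,1,-0.1,0,-0.3,0,0,25,1,-0.1,0,-0.3,0,0,30,1,-0.1,0,-0.3,0,0,35,1,-0.1,0,-0.3,0,0,40,1,-0.1,0,-0.3,0,0,40,1]

```text
t: 32.82
tcp_pos: [688.7, -111.5, 81.5]
orientation: [-2.683, 1.632, 0.003]
contact_force: [4.8, -2.2, -4.5]
width: 0.17
```

```bash
python3 -c "
from h import *
go('FR',1.571,80)"
```

```text
FR 32.8167 d [-0.1 -0.5  1.5] w [0.01 0.11 4.47] F [ 4.8 -2.2 -4.5] M [-0.33 -0.88 -0.08] q [-0.21  0.74  1.16  0.    1.25  0.88] w 15.9
theta of tool 1.493
```

Request:
step_arm:
  increments: [0,0,0,0,0,2,1,0,0,0,0,0,3.5,1,0,0,0,0,0,5,1,0,0,0,0,0,6.5,1,0,0,0,0,0,7.2,1,0,0,0,0,0,7.2,1]

```text
t: 33.32
tcp_pos: [688.6, -111.5, 81.5]
orientation: [-2.576, 1.797, 0.003]
contact_force: [0.4, -0.6, -0.6]
width: 0.172
```

```bash
python3 -c "
from h import *
go('FR',1.571,80)"
```

```text
FR 33.3167 d [-0.3 -0.6  1.5] w [ 0.03  0.1  -2.72] F [ 0.4 -0.6 -0.6] M [-0.17 -0.04  0.58] q [-0.21  0.74  1.16  0.    1.25  1.  ] w 16.2
theta of tool 1.619
```

Request:
step_arm:
  increments: [0,0,0,0,0,0,-0.1,0,0,0,0,0,0,-0.1,0,0,0,0,0,0,-0.1,0,0,0,0,0,0,-0.1,0,0,-25,0,0,0,-0.1,0,0,-60,0,0,0,-0.1,0,0,-65,0,0,0,-0.1,0,0,-65,0,0,0,-0.1]

```text
t: 33.98
tcp_pos: [689.8, -111.9, 149.7]
orientation: [-2.574, 1.796, -0.005]
contact_force: [0.2, -0.4, -0.7]
width: 0.55
```

```bash
python3 -c "
from h import *
snap('wrist','w16')
s=arm.read_state();print(tool(s,[533,-102,350],-1.17))"
```

```text
(array([ -63.12248831,  142.85073237, -202.78667011]), array([-0.06235976,  0.04394274, -2.77774024]))
```

View pics/w16.png

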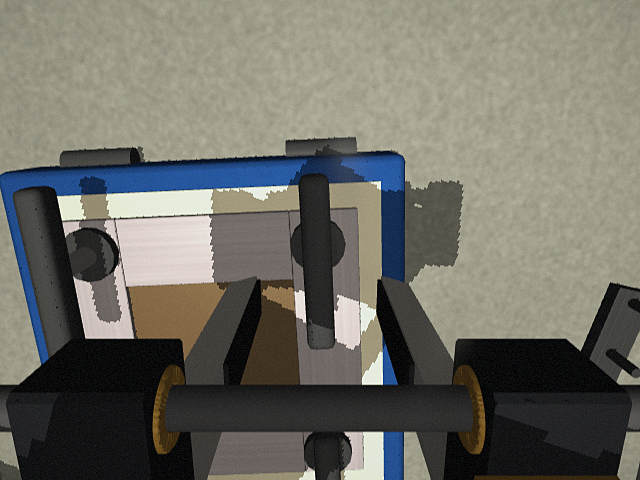

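Final overview with a measurement of all four bars.

Request:
step_arm:
  increments: [0,0,-40,0,0,0,-0.1,-20,45,-80,0,0,-1,-0.1,-40,90,-115,0,0,-2.8,-0.1,-55,125,-145,0,0,-2.8,-0.1,-63,143,-175,0,0,-2.8,-0.1,-63,143,-203,0,0,-2.8,-0.1,-63,143,-203,0,0,-2.8,-0.1,-63,143,-203,0,0,-2.8,-0.1,-63,143,-203,0,0,-2.8,-0.1,-63,143,-203,0,0,-2.8,-0.1]

```text
t: 34.87
tcp_pos: [532.9, -102.1, 348.0]
orientation: [-2.619, 1.734, 0.005]
contact_force: [0.1, 0.1, -0.7]
width: 0.551
```

```bash
python3 -c "
from h import *
import pickle
p,im=snap('wrist','w17',(170,0,470,262),2.25)
pickle.dump(p,open('w17.pkl','wb'))
snap('side','s17')
snap('scene','c17')
print(arm.read_state()['t'])"
```

```text
35.0167
```

View pics/w17.png

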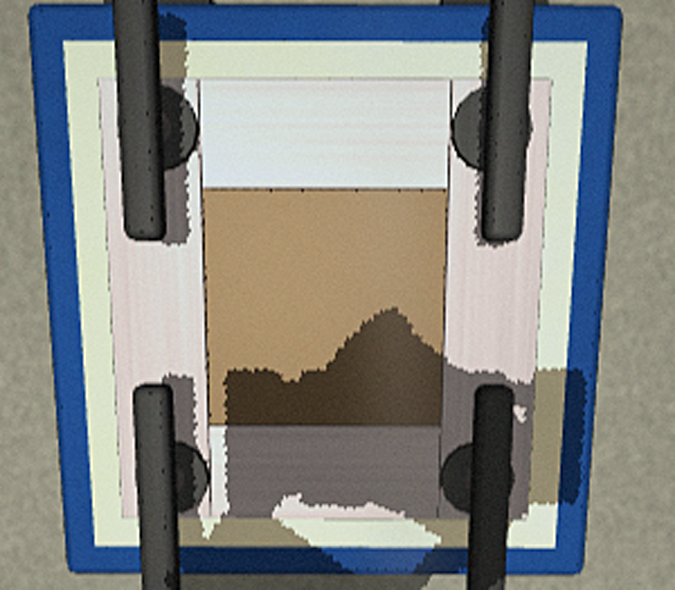

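View pics/s17.png

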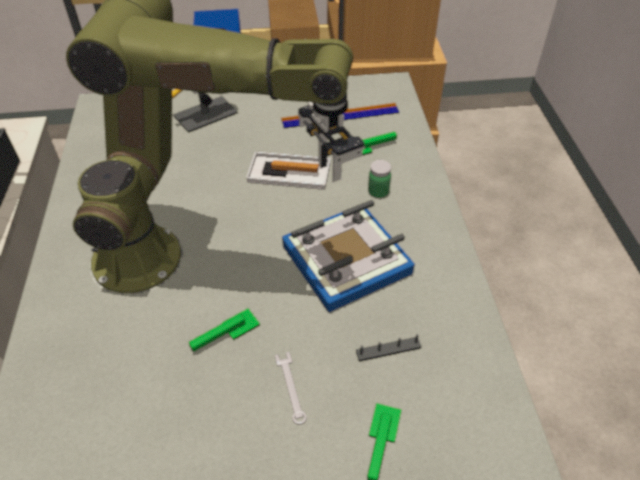

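```bash
python3 -c "
from h import *
import pickle
p=pickle.load(open('w17.pkl','rb'))
g=lambda u,v,z: ray(p,170+(u+.5)/2.25-.5,(v+.5)/2.25-.5,z)
for k,a,b in (('FL',(146,220),(134,10)),('FR',(502,220),(512,10)),('NL',(154,400),(161,570)),('NR',(494,400),(487,570))):
    d=g(*a,108)-g(*b,108)
    if d[0]<0: d=-d
    print(k,1.571+.4-np.arctan2(d[1],d[0]))
"
```

```text
FL 1.5591654326244366
FR 1.575154041475115
NL 1.5757839193101195
NR 1.568546441532282
```

```bash
python3 -c "
from h import *
print(arm.finish_job())"
```

```text
the job is handed in; nothing more can be done
None
```

The job is handed in, finished at about 35 s of the 72 s allowed. No verdict was reported.

- **Paddle:** it went first and lies flat, near the middle of the tool tray, seen in the wrist picture after release and again in the last side picture.
- **First pass:** I turned the nuts in the order far left, near right, near left, far right, each to about 0.79 rad, which is half-way.
- **Second pass:** in the same order, I turned each nut up to its stop. At each stop the turning resistance rose to 0.5–0.7 N m, well above the 0.15 N m nut friction.
- **Final angles:** the last wrist picture puts the far left nut at 1.56 rad, near right 1.57, near left 1.58 and far right 1.58, against 1.571 for tight. These spread by about 0.01 rad, which is within what I can read from the picture.
- **Bystanders:** the jar, wrench, rod rest and the green look-alikes show no visible change between the first and last side pictures.
- **Disagreements:** the first overview missed the starting angles of the near nuts and the far right nut by 0.02–0.04 rad, and I corrected this before each grip. The tray lay about 4 mm off my first estimate, and I corrected that before setting the paddle down. While gripping the bars I read forces of up to about 24 N, below the limits.

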